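# Lock the thick battery into the battery tester

### The job

Take the thickest of the three batteries out of the charger, lower it upright, without dropping it, all the way into the tester's socket, and then turn the tester's lock collar by its post until the post stands at the raised bar that marks 'locked', not past it. The charger's fins leave only the battery's narrow ends free and the socket's tall cheeks leave only its broad faces free, so stand it on the desk mat on the way and take it again the other way. Leave the two thin batteries in the charger and the other things on the desk where they are.

Things in the scene. Friction and masses are not known exactly. Their poses are not given: they have to be found in the camera images.
- thick_battery: the battery to test: dark grey block 62 mm wide (its x), 34 mm thick (its y; the other two are 24 mm), 58 mm tall (z), about 0.2 kg; origin at the centre of its underside. It starts standing in one of the charger's three bays (any of them), underside 14 mm above the desk. Either way round fits the socket
- thin_battery_a: thinner battery, 62 x 24 x 58 mm, dark grey, standing in another bay of the charger; it stays there. Origin under its centre
- thin_battery_b: thinner battery, 62 x 24 x 58 mm, dark grey, standing in another bay of the charger; it stays there. Origin under its centre
- charger: fixed black charger, base 84 (x) x 148 (y) x 14 mm; origin under its centre. Three bays along y, 46 mm apart; battery width along x. Fins 5 mm thick, 44 mm long in x, tops 68 mm above the desk (battery tops 72), stand beside each bay (41 mm between fins) and cover the broad faces; the narrow ends (62 mm apart) are free above end lips 19 mm above the desk. Lift straight up 60 mm to clear
- mat: fixed blue desk mat, 180 (x) x 190 (y) x 3 mm thick, empty, between charger and tester: room to set the battery down; origin under its centre
- tester: fixed tester: round black base 176 mm across, 12 mm tall, origin under its centre, z up; socket in the middle, lock collar round it, a grey box 56 mm tall behind (+x, from 88 mm out). Cheeks 8 mm thick and 40 mm wide close the socket's x ends, tops 67 mm above the desk; its y sides have only low walls (within 27 mm of the centre, 31 mm above the desk), so the broad faces stay free for fingers
- socket (a point): centre of the socket's floor, 12 mm above the desk. The socket takes the battery's width along the tester's x (66 mm between the cheeks) and its thickness along y (38 mm), so 2 mm of play on each side, and the walls flare 6 mm (cheeks) and 5 mm wider at their tops. A seated battery's underside lies on this floor and its top is 70 mm above the desk, 3 mm over the cheeks
- collar (a joint): turn of the lock collar, rad: aluminium ring, 148 mm outside, 108 inside, top 27 mm above the desk, about the tester's vertical centre line. Grows counter-clockwise seen from above. 0 (open): post on the tester's -x side, at the small dot; 1.25: post at the locked mark; hard stop at 1.70. Starts at 0 to 0.35. Friction 0.2 N m (3 N at the post); it stays where it is left
- collar_post (a point): the collar's upright round dark steel post, 16 mm in diameter, 64 mm from the centre line, rising from the ring (27 mm above the desk) to 65 mm; this point is on its axis 53 mm above the desk. Free to pinch from above from any side
- lock_mark (a point): the locked mark: raised white bar 12 x 7 mm, set radially on the base's rim just outside the collar, 82 mm from the centre line, counter-clockwise from the small white round dot that marks 'open'
- multimeter: orange-rimmed hand multimeter lying flat, 190 x 90 x 36 mm; origin under its centre; a bystander
- mouse: white computer mouse, 100 x 60 x 32 mm; origin under its centre; a bystander
- phone: black phone lying flat, 72 x 146 x 9 mm; origin under its centre; a bystander
- screwdriver: screwdriver with a red handle lying along x near the left edge, about 200 mm long; a bystander
- pen_tin: open tin 68 mm across and 85 mm tall with three pens; origin under its centre; a bystander

How it is judged (in metres and radians):
On the way, in this order (a step that is already met when the one before it is completed fails the run):
1. the thick battery stands fully home in the tester's socket (horizontal distance between thick_battery and socket below 0.005 m and z of thick_battery in the frame of socket below 0.004 m and angle between thick_battery's own z axis and vertical below 0.06 rad), for 0.2 s.
2. the collar's post stands at the locked mark, battery still home (all of step 1 and value of joint collar between 1.15 and 1.35 rad), for 0.2 s.
At the end, for the whole second after the job is handed in: The thick battery stands at rest in the socket (within 5 mm of its centre, underside less than 4 mm above its floor, tilted less than 0.06 rad), and the collar rests at the locked mark (1.25 rad, within 0.10 rad, about 6 mm at the post) (all of step 2 and linear speed of thick_battery below 0.02 m/s and velocity of joint collar between -0.05 and 0.05 rad/s); the robot touches nothing.
It fails at once if the thick battery is tipped over (more than 0.5 rad) (angle between thick_battery's own z axis and vertical above 0.5 rad).
It fails at once if the thick battery is dropped (falls faster than 0.6 m/s out of the fingers) (linear speed of thick_battery above 0.6 m/s and contact force between thick_battery and the fingers below 0.1 N).
It fails at once if a thin battery is moved by more than 20 mm (distance of any of thin_battery_a, thin_battery_b from where it was at the start of the episode above 0.02 m).
It fails at once if another thing on the desk is moved by more than 30 mm (distance of any of multimeter, mouse, phone, screwdriver, pen_tin from where it was at the start of the episode above 0.03 m).
It also fails if it takes over 69 s, if anything falls off the work surface, if the arm or the gripper's body presses on something with over 40 N, if the wrist force passes 120 N, or if a joint passes its speed limit or range.

### The arm

A 6-joint arm with a two-finger parallel gripper is mounted at the origin on the work surface. World frame = base frame: x ahead of the robot, y to its left, z up, the work surface at z = 0. Lengths are in mm, angles in rad, forces in N, time in s.
With the tool pointing down it reaches from about 300 to 775 mm from the base axis. Payload 14.6 kg.
Tool frame: the origin (TCP) lies midway between the tips of the shut fingers; the grasp point (between the pads) lies 19 mm behind it; z points along the fingers, y is the line along which they close (so a half turn about z gives the same grasp; the last joint's range is limited). The gripper opens to 94 mm and grips with 3 to 60 N. Pads are 16 mm wide; open, the fingers measure 119 mm over their backs; the gripper's body (75 mm by 177 mm) begins 78 mm behind the grasp point.
Start: joints at [1.179, 0.3, 1.521, -0, 1.321, -0.067], TCP at [175.513, 521.234, 205.446] pointing down, gripper open.
Joint ranges: [-3.03, 3.03], [-0.79, 2.21], [0.23, 2.52], [-1.04, 4.18], [0, 3.07], [-2.55, 2.55]. Speed limits (rad/s): [2.22, 2.22, 2.57, 3.14, 3.14, 3.14].

### API

Orientations are given as [roll, pitch, yaw] about the fixed x, y, z axes, in that order (R = Rz(yaw) Ry(pitch) Rx(roll)).
In Python, from cell import manip, camera gives the robot as it stands.
- The arm moves only by the tool move_arm, never from a script. Its arguments are lists of equal length, an entry for each row: "dp": the shift along the world's x, y, z in mm, a list of three; "rotation": the turn, a rotation vector about the world's x, y, z in rad, a list of three; "hand": the opening, from 0 (shut) to 1 (fully open). A call has 1 to 10 rows; each row shifts and turns the commanded pose from where the row before left it; what a row does not reach is not made up. A row lasts 1/8 s, in which the tool goes at most 62.5 mm and 10.7 degrees, less where a joint would pass 70% of its speed; a pose out of reach is approached as far as the arm can. A call with a gripper value outside its range is refused whole. The fingers move at their own pace and stop on an object; "newtons" is the grip in N (left out, the last holds). Time passes only in rows, so rows that do not move let the fingers close. It gives the time, the measured TCP pose, the force, the opening and the grip force at its end, in the units of the state.
- manip.read_state(): the state, without advancing time (a new reading comes with each control period).
- camera(name): name is "scene" or "top" or "wrist"; returns a dict with "image" (480x640x3 uint8, red, green, blue), "fx", "fy", "cx", "cy" (pixels), "R" (3x3) and "t" (3): a world point X has camera coordinates R X + t; the wrist camera has in their place "mount" (4x4, takes a point from camera to tool coordinates, whose origin is the TCP and whose axes are the flange's). Camera axes: x right, y down, z forward; pixel columns grow to the right and rows downward; lengths in mm; the calibration is good to about 2 mm. A picture is of the moment at which its call begins: read the wrist's pose just before it. There is no depth.
- manip.sign_off(): hands the job in; it is judged then, once.
The state is a dict: "clock": time; "joints": joint angles; "qd": joint speeds; "effort": joint torques, N m; "eef_pos": TCP position; "eef_rot": TCP orientation; "wrist_force": force on the tool from outside, world axes, zero at the start; "moment": the same for the moment, N m; "finger_gap": finger opening in mm; "finger_force": force on a finger pad.
Only numpy, scipy, OpenCV 4.12 (cv2) and the standard library are available. Lean on these libraries where they do the work, as an engineer would, in place of code of your own. Each camera call takes 0.05 s, during which the arm holds its last target. There are 200 camera calls.

## Working session

There is one attempt and no reset: what is moved stays moved. The work goes in short steps, Python scripts to look and compute and a tool call to move; the robot and the scene stay as the last step left them, time stands still between calls to the robot, and variables do not carry over. Pictures are saved under pics/ and viewed, at most 10 in all, crops included, and the job is handed in when it is done.

Besides the shell and the picture viewer there is one more tool, called by a JSON object that holds its "op" and its "data", one argument or row to a line. move_arm: Moves the arm, as the interface text tells. Its arguments: {"type":"object","properties":{"dp":{"type":"array","items":{"type":"array","items":{"type":"number"}}},"rotation":{"type":"array","items":{"type":"array","items":{"type":"number"}}},"hand":{"type":"array","items":{"type":"number"}},"newtons":{"type":"number"}},"required":["dp","rotation","hand"]}

```bash
mkdir -p pics; ls; cat > h.py <<'E'
import numpy as np, cv2
from scipy.spatial.transform import Rotation as Ro
from cell import manip, camera
def ray(c,uv,z):
    R=np.array(c["R"]);t=np.array(c["t"]);o=-R.T@t
    d=R.T@np.array([(uv[0]-c["cx"])/c["fx"],(uv[1]-c["cy"])/c["fy"],1.])
    return o+d*(z-o[2])/d[2]
def wrist():
    s=manip.read_state();c=dict(camera("wrist"))
    T=np.eye(4);T[:3,:3]=Ro.from_euler("xyz",s["eef_rot"]).as_matrix();T[:3,3]=s["eef_pos"]
    W=np.linalg.inv(T@np.array(c["mount"]));c["R"]=W[:3,:3];c["t"]=W[:3,3];return c
def save(c,n): cv2.imwrite(f"pics/{n}.png",cv2.cvtColor(c["image"],cv2.COLOR_RGB2BGR))
E
python3 - <<'E'
from h import *
s=manip.read_state();print(s)
c=camera("top");save(c,"top1");print(c["fx"],np.array(c["R"]).round(3),c["t"])
c=camera("scene");save(c,"scene1")
E
```

```text
pics
{'clock': 0.0, 'joints': array([ 1.17937808e+00,  3.00458587e-01,  1.52157854e+00, -1.73851724e-05,
        1.32067929e+00, -6.65899283e-02]), 'qd': array([ 0.00055081, -0.00123189, -0.00029788, -0.00075845, -0.00119514,
        0.00094098]), 'effort': array([-1.53609737e-03, -5.31808591e+01, -3.52742708e+01,  7.08619715e-02,
        2.43789976e-02, -5.28445878e-05]), 'eef_pos': array([175.43409325, 520.99968653, 204.89426545]), 'eef_rot': array([-3.14047026e+00, -5.79739416e-05,  2.81676862e+00]), 'wrist_force': array([ 0.08785115,  0.29319295, -0.09297154]), 'moment': array([ 0.06867866,  0.00326708, -0.01570217]), 'finger_force': 0.0, 'finger_gap': 93.97723638905337}
453.318414807282 [[-0.019 -1.     0.001]
 [-0.997  0.019 -0.07 ]
 [ 0.07  -0.002 -0.998]] [  -4.60149886  586.79945288 1022.37517025]
```

View pics/top1.png

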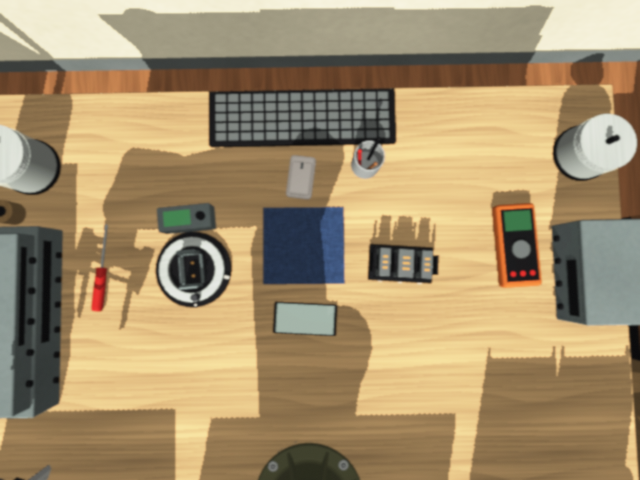

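View pics/scene1.png

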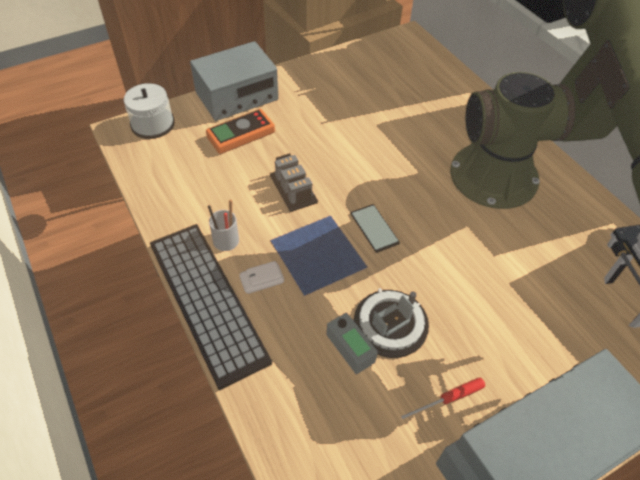

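The top view shows the charger around (403,264), with the middle battery looking thickest. The mat is at (304,246), the tester at (193,268) with its post near (195,297), and the lock mark near (227,277). I'll enlarge the charger and tester.

```bash
python3 - <<'E'
from h import *
c=camera("top");im=cv2.cvtColor(c["image"],cv2.COLOR_RGB2BGR)
a=cv2.resize(im[220:310,150:240],(400,400),interpolation=cv2.INTER_CUBIC)
b=cv2.resize(im[220:310,360:450],(400,400),interpolation=cv2.INTER_CUBIC)
cv2.imwrite("pics/crop1.png",np.hstack([a,b]))
for n,p,z in [("charger",(403,264),14),("bat0",(385,262),72),("bat1",(406,262),72),("bat2",(427,262),72),("tester",(193,268.5),12),("post",(195,297),65),("mark",(227,277),12),("mat",(304,246),3)]:
    print(n,ray(c,p,z).round(1))
hsv=cv2.cvtColor(im,cv2.COLOR_BGR2HSV)
m=cv2.inRange(hsv,(105,80,30),(125,255,140));m=cv2.morphologyEx(m,cv2.MORPH_OPEN,np.ones((3,3)))
cs=max(cv2.findContours(m,0,2)[0],key=cv2.contourArea);r=cv2.minAreaRect(cs);print(r,ray(c,r[0],3).round(1))
E
```

```text
charger [ 524.2 -226.7   14. ]
bat0 [ 528.8 -175.8   72. ]
bat1 [ 527.9 -221.6   72. ]
bat2 [ 527.  -267.4   72. ]
tester [523.2 258.   12. ]
post [460.6 239.9  65. ]
mark [502.2 179.6  12. ]
mat [570.8   1.    3. ]
((303.0, 245.0), (74.0, 78.0), 90.0) [573.2   3.3   3. ]
```

View pics/crop1.png

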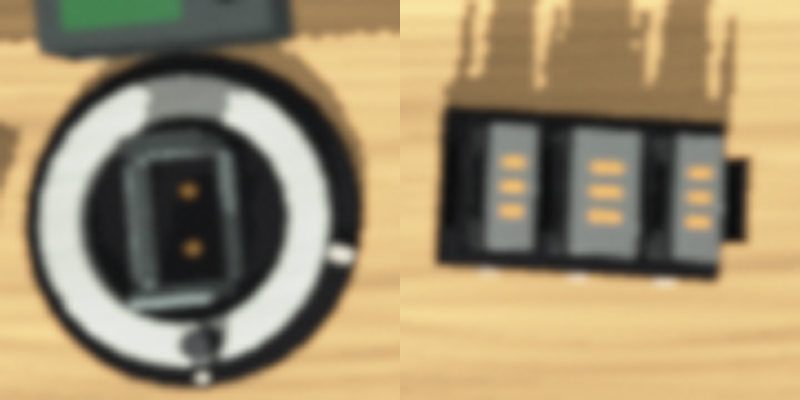

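```bash
python3 - <<'E'
from h import *
c=camera("wrist");print(np.array(c["mount"]).round(3),c["fx"],c["cx"],c["cy"])
E
```

```text
[[-0.00000e+00 -9.64000e-01 -2.65000e-01  7.62000e+01]
 [ 1.00000e+00 -1.00000e-03  2.00000e-03  1.70000e-01]
 [-2.00000e-03 -2.65000e-01  9.64000e-01 -1.80505e+02]
 [ 0.00000e+00  0.00000e+00  0.00000e+00  1.00000e+00]] 390.91433242767255 317.2986730230982 242.4353432330166
```

{"op": "move_arm", "data": {
  "dp": [
    [45, -35, 12],
    [45, -35, 12],
    [45, -35, 12],
    [45, -35, 12],
    [45, -35, 12],
    [45, -35, 0],
    [35, -35, 0],
    [30, -20, 0],
    [0, 0, 0]
  ],
  "rotation": [
    [0, 0, 0.08],
    [0, 0, 0.08],
    [0, 0, 0.08],
    [0, 0, 0.08],
    [0, 0, 0],
    [0, 0, 0],
    [0, 0, 0],
    [0, 0, 0],
    [0, 0, 0]
  ],
  "hand": [1, 1, 1, 1, 1, 1, 1, 1, 1]
}}

```text
clock: 1.32
eef_pos: [511.7, 254.7, 264.7]
eef_rot: [-3.141, -0.001, 3.134]
wrist_force: [0.0, -0.2, 0.2]
finger_gap: 94.1
finger_force: 0.0
```

```bash
python3 - <<'E'
from h import *
c=wrist();save(c,"w1");np.savez("w1.npz",**{k:c[k] for k in("image","R","t","fx","fy","cx","cy")})
E
```

```text
(no output)
```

View pics/w1.png

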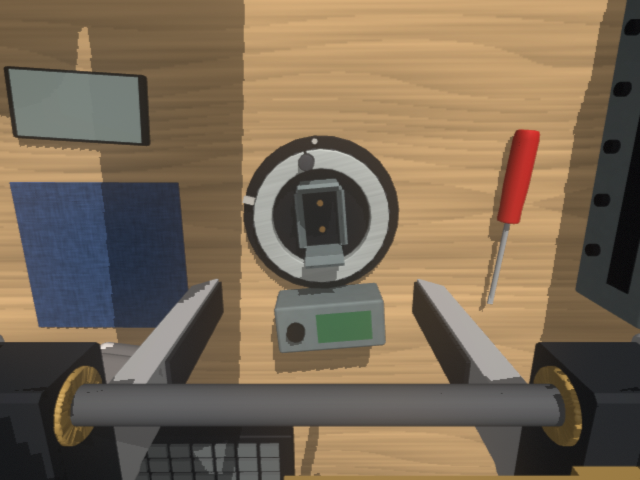

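The wrist view shows the tester ring centred near (321,212). The open dot is at (314,141), the mark at (249,200), the post top at (306,161) and the socket contacts at (320,203) and (322,229).

```bash
cat > tester.py <<'E'
from h import *
c={k:v for k,v in np.load("w1.npz").items()}
im=c["image"];hsv=cv2.cvtColor(im,cv2.COLOR_RGB2HSV);g=im.min(2)
roi=np.zeros(g.shape,np.uint8);cv2.circle(roi,(321,212),82,255,-1)
m=((hsv[...,1]<40)&(g>120)).astype(np.uint8)*255&roi
n,l,st,ce=cv2.connectedComponentsWithStats(m)
for i in range(1,n):
    if st[i,4]>8: print(i,st[i],ce[i].round(1))
big=1+np.argmax(st[1:,4])
ct=max(cv2.findContours((l==big).astype(np.uint8),0,cv2.CHAIN_APPROX_NONE)[0],key=len)[:,0]
P=np.array([ray(c,p,27)[:2] for p in cv2.convexHull(ct)[:,0].astype(float)])
A=np.c_[2*P,np.ones(len(P))];x=np.linalg.lstsq(A,(P**2).sum(1),rcond=None)[0]
r=np.sqrt(x[2]+x[:2]@x[:2]);print("centre",x[:2].round(1),"r",r.round(1))
for i in range(1,n):
    if i!=big and st[i,4]>8:
        d=ray(c,ce[i],13)[:2]-x[:2];print(i,np.linalg.norm(d).round(1),np.arctan2(d[1],d[0]).round(3))
# orange contacts, z 12
o=cv2.inRange(hsv,(5,100,60),(25,255,255))&cv2.circle(np.zeros_like(roi),(321,212),35,255,-1)
n,l,st,ce=cv2.connectedComponentsWithStats(o)
for i in range(1,n):
    if st[i,4]>5: print("contact",st[i,4],ce[i].round(1),ray(c,ce[i],13)[:2].round(1))
d=ray(c,(306,161),65)[:2]-x[:2];print("post",np.linalg.norm(d),np.arctan2(d[1],d[0]))
E
python3 tester.py
```

```text
1 [312 139   5   5  22] [314.1 140.9]
2 [ 305  149   84  131 3477] [355.2 210.6]
3 [ 254  152   50  126 2539] [275.8 216.4]
4 [298 182  41   7 154] [318.2 185.2]
5 [243 196  12   9  79] [248.6 200. ]
centre [521.  264.2] r 69.7
1 80.4 -2.996
3 55.7 -1.527
4 33.1 -2.911
5 86.8 -1.762
contact 31 [319.6 202.5] [508.1 258. ]
contact 31 [321.7 228.7] [538.1 260.2]
post 64.63395132131852 -2.839285022446019
```

{"op": "move_arm", "data": {
  "dp": [
    [0, -50, 0],
    [0, -50, 0],
    [0, -50, 0],
    [0, -50, 0],
    [0, -50, 0],
    [0, -50, 0],
    [0, -50, 0],
    [0, -50, 0],
    [-5, -50, 0],
    [-5, -26, 0]
  ],
  "rotation": [
    [0, 0, -0.17],
    [0, 0, -0.17],
    [0, 0, -0.17],
    [0, 0, -0.17],
    [0, 0, -0.17],
    [0, 0, -0.17],
    [0, 0, -0.17],
    [0, 0, -0.17],
    [0, 0, -0.17],
    [0, 0, 0]
  ],
  "hand": [1, 1, 1, 1, 1, 1, 1, 1, 1, 1]
}}

```text
clock: 2.62
eef_pos: [500.1, -220.6, 265.3]
eef_rot: [-3.141, -0.0, 1.604]
wrist_force: [-0.3, 0.4, 0.2]
finger_gap: 94.3
finger_force: 0.0
```

```bash
sed -i 's/^ct=.*/ct=np.argwhere((l==2)|(l==3))[:,::-1]/; s/ct)\[:,0\]/ct.astype(np.int32))[:,0]/; s/i!=big/i not in(2,3)/' tester.py; python3 tester.py | grep -v contact
python3 - <<'E'
from h import *
c=wrist();save(c,"w2");np.savez("w2.npz",**{k:c[k] for k in("image","R","t","fx","fy","cx","cy")})
E
```

```text
1 [312 139   5   5  22] [314.1 140.9]
2 [ 305  149   84  131 3477] [355.2 210.6]
3 [ 254  152   50  126 2539] [275.8 216.4]
4 [298 182  41   7 154] [318.2 185.2]
5 [243 196  12   9  79] [248.6 200. ]
centre [522.7 259.3] r 73.3
1 81.6 -3.059
4 34.1 -3.065
5 82.3 -1.794
post 65.07002166923618 -2.9203713878239936
```

View pics/w2.png

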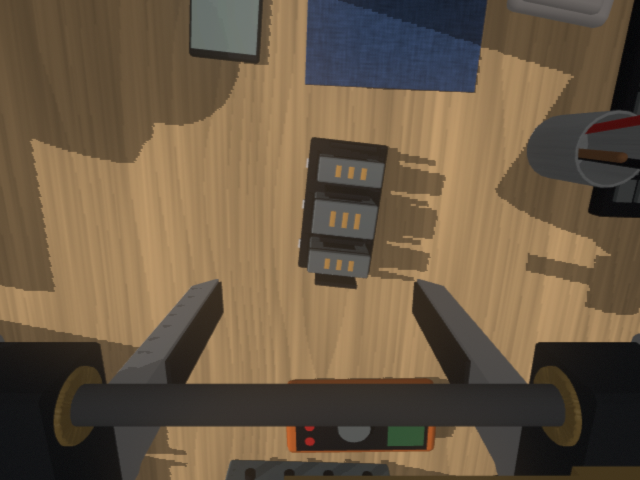

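The charger is in the centre of this view, with the thick battery (middle bay) top at about (345,217). Its three gold contacts are near (334–358,219).

```bash
python3 - <<'E'
from h import *
c={k:v for k,v in np.load("w2.npz").items()}
im=c["image"];hsv=cv2.cvtColor(im,cv2.COLOR_RGB2HSV)
roi=np.zeros(im.shape[:2],np.uint8);roi[150:280,300:392]=255
o=cv2.inRange(hsv,(8,70,110),(30,255,255))&cv2.erode(cv2.fillPoly(np.zeros_like(roi),[np.array([(315,140),(385,148),(370,284),(302,268)])],255),np.ones((7,7)))
n,l,st,ce=cv2.connectedComponentsWithStats(o)
for i in range(1,n):
    if st[i,4]>15: print("contact",st[i,4],ce[i].round(1),ray(c,ce[i],72)[:2].round(1))
# grey tops
v=hsv[...,2];m=((hsv[...,1]<60)&(v>70)&(v<150)).astype(np.uint8)*255|o
m&=cv2.fillPoly(np.zeros_like(roi),[np.array([(315,140),(385,148),(370,284),(302,268)])],255)
m=cv2.morphologyEx(m,cv2.MORPH_OPEN,np.ones((5,5)))
for k in cv2.findContours(m,0,2)[0]:
    if cv2.contourArea(k)>200:
        P=np.array([ray(c,p,72)[:2] for p in k[:,0].astype(float)],np.float32);r=cv2.minAreaRect(P);print(r)
E
```

```text
contact 76 [337.9 170.9] [ 519.1 -174.9]
contact 72 [350.6 172.2] [ 531.1 -175.7]
contact 72 [363.2 173.6] [ 543.  -176.6]
contact 92 [332.1 218.5] [ 515.5 -220.8]
contact 94 [344.3 219.6] [ 527.5 -221.5]
contact 93 [356.6 221.2] [ 539.5 -222.8]
contact 60 [326.5 263.1] [ 511.8 -266.7]
contact 60 [338.4 264.4] [ 523.9 -267.6]
contact 60 [350.3 265.8] [ 535.9 -268.7]
contact 21 [363.5 277.9] [ 550.  -281.2]
((523.3434448242188, -267.1946105957031), (23.993955612182617, 61.461830139160156), 84.81717681884766)
((526.8223876953125, -221.32327270507812), (33.15352249145508, 61.25249481201172), 85.49746704101562)
((530.4290771484375, -175.45237731933594), (23.306337356567383, 61.41132354736328), 85.5766830444336)
```

{"op": "move_arm", "data": {
  "dp": [
    [14, -1, -30],
    [13, 0, -40],
    [0, 0, -40],
    [0, 0, -40],
    [0, 0, -35],
    [0, 0, -25],
    [0, 0, -15],
    [0, 0, -5],
    [0, 0, 0]
  ],
  "rotation": [
    [0, 0, -0.057],
    [0, 0, -0.057],
    [0, 0, 0],
    [0, 0, 0],
    [0, 0, 0],
    [0, 0, 0],
    [0, 0, 0],
    [0, 0, 0],
    [0, 0, 0]
  ],
  "hand": [1, 1, 1, 1, 1, 1, 1, 1, 1]
}}

```text
clock: 3.8
eef_pos: [527.9, -220.6, 36.0]
eef_rot: [3.141, 0.0, 1.493]
wrist_force: [-0.5, -1.1, 0.0]
finger_gap: 94.0
finger_force: 0.0
```

{"op": "move_arm", "data": {
  "dp": [
    [0, 0, 0],
    [0, 0, 0],
    [0, 0, 0],
    [0, 0, 0],
    [0, 0, 0],
    [0, 0, 0]
  ],
  "rotation": [
    [0, 0, 0],
    [0, 0, 0],
    [0, 0, 0],
    [0, 0, 0],
    [0, 0, 0],
    [0, 0, 0]
  ],
  "hand": [0.55, 0.55, 0.55, 0.55, 0.55, 0.55],
  "newtons": 30
}}

```text
clock: 4.55
eef_pos: [527.5, -220.8, 35.6]
eef_rot: [-3.142, 0.0, 1.493]
wrist_force: [-1.8, 0.8, 3.4]
finger_gap: 61.8
finger_force: 30.0
```

{"op": "move_arm", "data": {
  "dp": [
    [0, 0, 5],
    [0, 0, 10],
    [0, 0, 15],
    [0, 0, 20],
    [0, 0, 20],
    [0, 0, 10],
    [0, 0, 0]
  ],
  "rotation": [
    [0, 0, 0],
    [0, 0, 0],
    [0, 0, 0],
    [0, 0, 0],
    [0, 0, 0],
    [0, 0, 0],
    [0, 0, 0]
  ],
  "hand": [0.5, 0.5, 0.5, 0.5, 0.5, 0.5, 0.5]
}}

```text
clock: 5.42
eef_pos: [527.7, -220.9, 116.2]
eef_rot: [3.14, 0.0, 1.493]
wrist_force: [-0.1, -0.2, -2.8]
finger_gap: 61.5
finger_force: 30.0
```

{"op": "move_arm", "data": {
  "dp": [
    [2, 15, 0],
    [5, 30, 0],
    [5, 35, 0],
    [5, 35, 0],
    [5, 35, 0],
    [5, 35, 0],
    [5, 25, -15],
    [0, 10, -20],
    [0, 0, -10],
    [0, 0, 0]
  ],
  "rotation": [
    [0, 0, 0],
    [0, 0, 0.016],
    [0, 0, 0.016],
    [0, 0, 0.016],
    [0, 0, 0.016],
    [0, 0, 0.014],
    [0, 0, 0],
    [0, 0, 0],
    [0, 0, 0],
    [0, 0, 0]
  ],
  "hand": [0.5, 0.5, 0.5, 0.5, 0.5, 0.5, 0.5, 0.5, 0.5, 0.5]
}}

```text
clock: 6.68
eef_pos: [559.0, -0.8, 69.7]
eef_rot: [-3.14, -0.0, 1.571]
wrist_force: [-0.4, -0.0, -2.1]
finger_gap: 62.0
finger_force: 30.0
```

{"op": "move_arm", "data": {
  "dp": [
    [0, 0, -12],
    [0, 0, -12],
    [0, 0, -10],
    [0, 0, -5],
    [0, 0, -2],
    [0, 0, -2],
    [0, 0, -1],
    [0, 0, 0]
  ],
  "rotation": [
    [0, 0, 0],
    [0, 0, 0],
    [0, 0, 0],
    [0, 0, 0],
    [0, 0, 0],
    [0, 0, 0],
    [0, 0, 0],
    [0, 0, 0]
  ],
  "hand": [0.5, 0.5, 0.5, 0.5, 0.5, 0.5, 0.5, 0.5]
}}

```text
clock: 7.68
eef_pos: [559.6, -0.8, 26.6]
eef_rot: [3.141, 0.0, 1.571]
wrist_force: [0.2, 0.1, -2.8]
finger_gap: 61.9
finger_force: 30.0
```

{"op": "move_arm", "data": {
  "dp": [
    [0, 0, -1],
    [0, 0, -1],
    [0, 0, -0.5],
    [0, 0, 0]
  ],
  "rotation": [
    [0, 0, 0],
    [0, 0, 0],
    [0, 0, 0],
    [0, 0, 0]
  ],
  "hand": [0.5, 0.5, 0.5, 0.5]
}}

```text
clock: 8.18
eef_pos: [559.6, -0.8, 24.6]
eef_rot: [3.141, 0.0, 1.571]
wrist_force: [-4.1, 0.1, 6.0]
finger_gap: 61.8
finger_force: 30.0
```

{"op": "move_arm", "data": {
  "dp": [
    [0, 0, 0],
    [0, 0, 0],
    [0, 0, 0],
    [0, 0, 0],
    [0, 0, 15],
    [0, 0, 30],
    [0, 0, 35],
    [0, 0, 35],
    [0, 0, 20],
    [0, 0, 0]
  ],
  "rotation": [
    [0, 0, 0],
    [0, 0, 0],
    [0, 0, 0],
    [0, 0, 0],
    [0, 0, 0],
    [0, 0, 0],
    [0, 0, 0],
    [0, 0, 0],
    [0, 0, 0],
    [0, 0, 0]
  ],
  "hand": [0.75, 1, 1, 1, 1, 1, 1, 1, 1, 1]
}}

```text
clock: 9.43
eef_pos: [560.2, -0.8, 161.1]
eef_rot: [3.138, 0.0, 1.571]
wrist_force: [-0.4, 0.7, -0.5]
finger_gap: 93.7
finger_force: 0.0
```

{"op": "move_arm", "data": {
  "dp": [
    [0, 0, 20],
    [0, 0, 20],
    [0, 0, 20],
    [0, 0, 0],
    [0, 0, 0],
    [0, 0, 0],
    [0, 0, 0],
    [0, 0, 0],
    [0, 0, 0],
    [0, 0, 0]
  ],
  "rotation": [
    [0, 0, 0.175],
    [0, 0, 0.175],
    [0, 0, 0.175],
    [0, 0, 0.175],
    [0, 0, 0.175],
    [0, 0, 0.175],
    [0, 0, 0.175],
    [0, 0, 0.175],
    [0, 0, 0.171],
    [0, 0, 0]
  ],
  "hand": [1, 1, 1, 1, 1, 1, 1, 1, 1, 1]
}}

```text
clock: 10.68
eef_pos: [559.2, -0.8, 218.2]
eef_rot: [3.142, -0.001, 3.141]
wrist_force: [-0.6, -0.0, -0.1]
finger_gap: 94.3
finger_force: 0.0
```

```bash
python3 - <<'E'
from h import *
s=manip.read_state();print(s["eef_pos"].round(1),s["eef_rot"].round(3),s["joints"].round(2))
c=wrist();save(c,"w3")
im=c["image"];hsv=cv2.cvtColor(im,cv2.COLOR_RGB2HSV)
e=np.array([560,0,61,1.]);q=np.array(c["R"])@e[:3]+c["t"];u=c["fx"]*q[0]/q[2]+c["cx"];v=c["fy"]*q[1]/q[2]+c["cy"];print("expected px",u,v)
o=cv2.inRange(hsv,(8,70,110),(30,255,255));r=np.zeros_like(o);cv2.circle(r,(int(u),int(v)),70,255,-1);o&=r
n,l,st,ce=cv2.connectedComponentsWithStats(o)
for i in range(1,n):
    if st[i,4]>15: print(st[i,4],ce[i].round(1),ray(c,ce[i],61)[:2].round(1))
E
```

```text
[559.2  -0.8 218.2] [ 3.142e+00 -1.000e-03  3.141e+00] [-0.07  0.31  1.48 -0.    1.36 -1.64]
expected px 317.45007798706257 225.30498281110974
107 [315.6 212.5] [548.5  -1.6]
107 [315.6 226.5] [561.1  -1.7]
107 [315.6 239.5] [573.   -1.7]
```

View pics/w3.png

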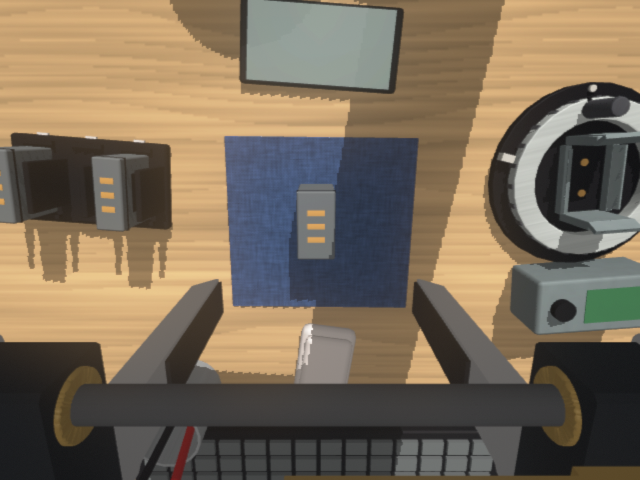

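The battery stands upright on the mat with its contacts at (316,212–240), square to the tool. Next I'll take it by its broad faces.

{"op": "move_arm", "data": {
  "dp": [
    [0, -1, -35],
    [0, 0, -40],
    [0, 0, -40],
    [0, 0, -35],
    [0, 0, -25],
    [0, 0, -12],
    [0, 0, -4],
    [0, 0, 0]
  ],
  "rotation": [
    [0, 0, 0],
    [0, 0, 0],
    [0, 0, 0],
    [0, 0, 0],
    [0, 0, 0],
    [0, 0, 0],
    [0, 0, 0],
    [0, 0, 0]
  ],
  "hand": [1, 1, 1, 1, 1, 1, 1, 1]
}}

```text
clock: 11.72
eef_pos: [559.9, -1.8, 28.5]
eef_rot: [-3.142, 0.001, 3.141]
wrist_force: [-0.1, 0.6, 0.0]
finger_gap: 93.9
finger_force: 0.0
```

{"op": "move_arm", "data": {
  "dp": [
    [0, 0, 0],
    [0, 0, 0],
    [0, 0, 0],
    [0, 0, 0],
    [0, 0, 0],
    [0, 0, 0],
    [0, 0, 0],
    [0, 0, 0]
  ],
  "rotation": [
    [0, 0, 0],
    [0, 0, 0],
    [0, 0, 0],
    [0, 0, 0],
    [0, 0, 0],
    [0, 0, 0],
    [0, 0, 0],
    [0, 0, 0]
  ],
  "hand": [0.6, 0.4, 0.25, 0.25, 0.25, 0.25, 0.25, 0.25]
}}

```text
clock: 12.72
eef_pos: [559.5, -1.8, 27.9]
eef_rot: [-3.142, 0.0, -3.141]
wrist_force: [-0.2, -0.8, 0.3]
finger_gap: 33.8
finger_force: 30.0
```

{"op": "move_arm", "data": {
  "dp": [
    [0, 0, 5],
    [0, 0, 15],
    [0, 0, 25],
    [-3, 20, 30],
    [-6, 35, 25],
    [-6, 40, 0],
    [-6, 40, 0],
    [-6, 40, 0],
    [-5, 40, 0],
    [-5, 30, 0]
  ],
  "rotation": [
    [0, 0, 0],
    [0, 0, 0],
    [0, 0, 0],
    [0, 0, 0.015],
    [0, 0, 0.015],
    [0, 0, 0.015],
    [0, 0, 0.015],
    [0, 0, 0.015],
    [0, 0, 0.008],
    [0, 0, 0]
  ],
  "hand": [0.25, 0.25, 0.25, 0.25, 0.25, 0.25, 0.25, 0.25, 0.25, 0.25]
}}

```text
clock: 13.98
eef_pos: [522.1, 244.8, 129.0]
eef_rot: [3.141, 0.001, -3.057]
wrist_force: [-0.3, -0.2, -3.5]
finger_gap: 34.1
finger_force: 30.0
```

{"op": "move_arm", "data": {
  "dp": [
    [0, 12, 0],
    [0, 4, 0],
    [0, 0, 0],
    [0, 0, 0]
  ],
  "rotation": [
    [0, 0, 0],
    [0, 0, 0],
    [0, 0, 0],
    [0, 0, 0]
  ],
  "hand": [0.25, 0.25, 0.25, 0.25]
}}

```text
clock: 14.48
eef_pos: [522.7, 258.4, 128.0]
eef_rot: [-3.142, -0.0, -3.059]
wrist_force: [0.4, -1.0, -3.6]
finger_gap: 34.0
finger_force: 30.0
```

```bash
python3 - <<'E'
from h import *
s=manip.read_state();print(s["eef_pos"].round(1),s["eef_rot"].round(3),s["wrist_force"].round(1))
c=wrist();save(c,"w4");np.savez("w4.npz",**{k:c[k] for k in("image","R","t","fx","fy","cx","cy")})
z=s["eef_pos"][2]-25+58
hsv=cv2.cvtColor(c["image"],cv2.COLOR_RGB2HSV)
o=cv2.inRange(hsv,(8,70,110),(30,255,255));r=np.zeros_like(o);r[180:300,280:360]=255;o&=r
n,l,st,ce=cv2.connectedComponentsWithStats(o)
for i in range(1,n):
    if st[i,4]>15: print(st[i,4],ce[i].round(1),ray(c,ce[i],z)[:2].round(1))
E
```

```text
[522.7 258.4 128. ] [-3.142 -0.    -3.059] [ 0.4 -1.  -3.6]
55 [317.4 218. ] [477.5 254.9]
150 [317.5 297.5] [510.4 257.6]
```

View pics/w4.png

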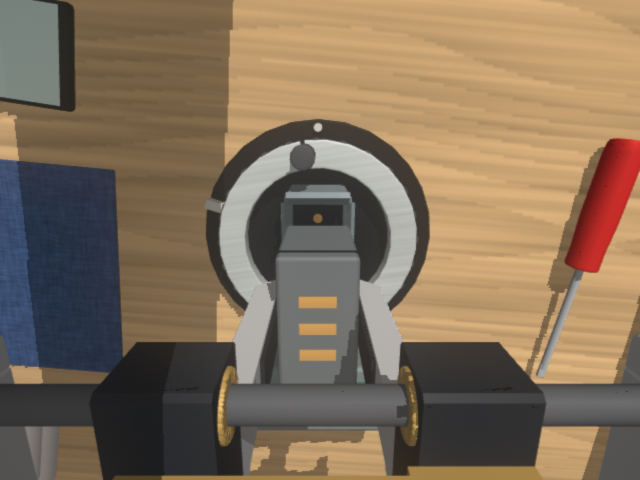

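The held battery's contacts are at (318,302–355), in line with the socket contact (317,218) and the open dot (318,127), so it is well aligned sideways. I'll check the x offset numerically.

```bash
python3 - <<'E'
from h import *
c={k:v for k,v in np.load("w4.npz").items()}
hsv=cv2.cvtColor(c["image"],cv2.COLOR_RGB2HSV)
r=np.zeros((480,640),np.uint8);r[285:372,285:350]=255
o=cv2.inRange(hsv,(8,70,110),(30,255,255))&r
n,l,st,ce=cv2.connectedComponentsWithStats(o)
B=np.array([ray(c,ce[i],161)[:2] for i in range(1,n) if st[i,4]>50]);print("bat",B.round(1),B.mean(0).round(1))
print("sock contact",ray(c,(317.4,218),13)[:2].round(1),"dot",ray(c,(318,127.3),13)[:2].round(1))
m=((hsv[...,1]<40)&(c["image"].min(2)>120)).astype(np.uint8)*255
k=np.zeros_like(m);cv2.ellipse(k,(318,236),(103,100),0,0,360,255,-1);k[:140]=0;m&=k
n,l,st,ce=cv2.connectedComponentsWithStats(m)
pts=np.argwhere(np.isin(l,[i for i in range(1,n) if st[i,4]>800]))[:,::-1]
H=cv2.convexHull(pts.astype(np.int32))[:,0].astype(float)
H=H[H[:,1]<270];P=np.array([ray(c,p,27)[:2] for p in H])
from scipy.optimize import least_squares
q=least_squares(lambda x:np.hypot(*(P-x).T)-74,[522,259],loss="soft_l1");print("centre",q.x.round(1),np.abs(q.fun).max())
p=ray(c,(302.5,156),65)[:2];d=p-q.x;print("post",p.round(1),np.hypot(*d),np.arctan2(d[1],d[0])+np.pi-0.083)
E
```

```text
bat [[512.2 257.8]
 [524.3 258.8]
 [536.5 259.6]] [524.4 258.7]
sock contact [508.4 257.8] dot [441.5 252.7]
centre [523.4 258.8] 1.927247117192593
post [459.9 244.6] 65.04560782154383 0.138265383952268
```

{"op": "move_arm", "data": {
  "dp": [
    [-0.7, 0, -10],
    [0, 0, -15],
    [0, 0, -12],
    [0, 0, -8],
    [0, 0, -6],
    [0, 0, -6],
    [0, 0, -6],
    [0, 0, 0]
  ],
  "rotation": [
    [0, 0, 0],
    [0, 0, 0],
    [0, 0, 0],
    [0, 0, 0],
    [0, 0, 0],
    [0, 0, 0],
    [0, 0, 0],
    [0, 0, 0]
  ],
  "hand": [0.25, 0.25, 0.25, 0.25, 0.25, 0.25, 0.25, 0.25]
}}

```text
clock: 15.52
eef_pos: [521.7, 259.2, 64.5]
eef_rot: [-3.141, -0.001, -3.058]
wrist_force: [-0.3, 0.3, -3.0]
finger_gap: 33.9
finger_force: 30.0
```

{"op": "move_arm", "data": {
  "dp": [
    [0, 0, -5],
    [0, 0, -5],
    [0, 0, -5],
    [0, 0, -3],
    [0, 0, 0]
  ],
  "rotation": [
    [0, 0, 0],
    [0, 0, 0],
    [0, 0, 0],
    [0, 0, 0],
    [0, 0, 0]
  ],
  "hand": [0.25, 0.25, 0.25, 0.25, 0.25]
}}

```text
clock: 16.15
eef_pos: [521.7, 259.2, 46.7]
eef_rot: [-3.142, -0.0, -3.058]
wrist_force: [-0.1, -0.5, -2.3]
finger_gap: 33.9
finger_force: 30.0
```

{"op": "move_arm", "data": {
  "dp": [
    [0, 0, -3],
    [0, 0, -2],
    [0, 0, -2],
    [0, 0, -1],
    [0, 0, 0]
  ],
  "rotation": [
    [0, 0, 0],
    [0, 0, 0],
    [0, 0, 0],
    [0, 0, 0],
    [0, 0, 0]
  ],
  "hand": [0.25, 0.25, 0.25, 0.25, 0.25]
}}

```text
clock: 16.77
eef_pos: [521.8, 259.2, 38.9]
eef_rot: [-3.142, -0.0, -3.058]
wrist_force: [-0.3, -0.3, -3.1]
finger_gap: 33.9
finger_force: 30.0
```

{"op": "move_arm", "data": {
  "dp": [
    [0, 0, -1],
    [0, 0, -0.7],
    [0, 0, -0.5],
    [0, 0, 0]
  ],
  "rotation": [
    [0, 0, 0],
    [0, 0, 0],
    [0, 0, 0],
    [0, 0, 0]
  ],
  "hand": [0.25, 0.25, 0.25, 0.25]
}}

```text
clock: 17.27
eef_pos: [521.8, 259.2, 36.9]
eef_rot: [3.142, 0.0, -3.058]
wrist_force: [-0.9, -1.8, 0.8]
finger_gap: 33.8
finger_force: 30.0
```

{"op": "move_arm", "data": {
  "dp": [
    [0, 0, -0.5],
    [0, 0, 0],
    [0, 0, 0],
    [0, 0, 0],
    [0, 0, 0],
    [0, 0, 10],
    [0, 0, 25],
    [0, 0, 35],
    [0, 0, 35],
    [0, 0, 0]
  ],
  "rotation": [
    [0, 0, 0],
    [0, 0, 0],
    [0, 0, 0],
    [0, 0, 0],
    [0, 0, 0],
    [0, 0, 0],
    [0, 0, 0],
    [0, 0, 0],
    [0, 0, 0],
    [0, 0, 0]
  ],
  "hand": [0.25, 0.6, 0.9, 0.9, 0.9, 0.9, 0.9, 0.9, 0.9, 0.9]
}}

```text
clock: 18.52
eef_pos: [522.9, 259.7, 144.7]
eef_rot: [3.14, 0.005, -3.058]
wrist_force: [-0.3, -0.0, -0.0]
finger_gap: 84.2
finger_force: 0.0
```

{"op": "move_arm", "data": {
  "dp": [
    [0, 0, 30],
    [-10, 0, 30],
    [-10, 0, 20],
    [0, 0, 0]
  ],
  "rotation": [
    [0, 0, 0],
    [0, 0, 0],
    [0, 0, 0],
    [0, 0, 0]
  ],
  "hand": [0.9, 0.9, 0.9, 0.9]
}}

```text
clock: 19.02
eef_pos: [501.7, 259.5, 222.2]
eef_rot: [3.141, 0.002, -3.058]
wrist_force: [-1.2, -0.0, 0.5]
finger_gap: 84.7
finger_force: 0.0
```

```bash
python3 - <<'E'
from h import *
s=manip.read_state();print(s["eef_pos"].round(1),s["eef_rot"].round(3),s["joints"].round(2))
c=wrist();save(c,"w5")
hsv=cv2.cvtColor(c["image"],cv2.COLOR_RGB2HSV)
o=cv2.inRange(hsv,(8,70,110),(30,255,255));r=np.zeros_like(o);r[180:300,280:360]=255;o&=r
n,l,st,ce=cv2.connectedComponentsWithStats(o)
for i in range(1,n):
    if st[i,4]>15: print(st[i,4],ce[i].round(1),ray(c,ce[i],70)[:2].round(1))
E
```

```text
[501.7 259.5 222.2] [ 3.141e+00  2.000e-03 -3.058e+00] [ 0.41  0.32  1.46  0.    1.36 -1.24]
107 [315.4 235.5] [511.1 259.2]
102 [315.  248.5] [523.  259.8]
102 [315.  261.5] [535.  260.8]
```

View pics/w5.png

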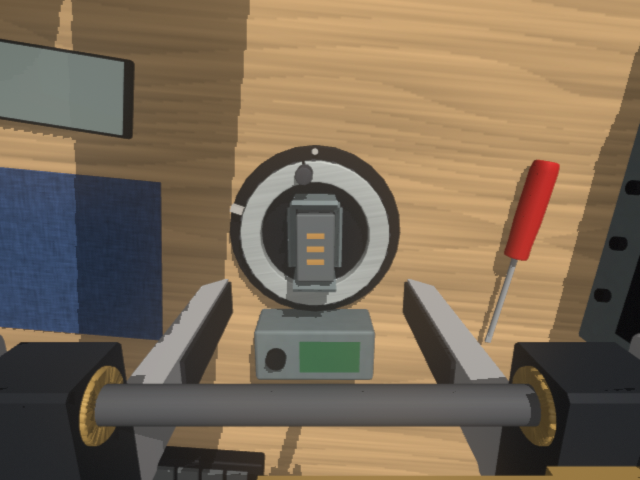

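The battery sits in the socket (contacts at (315,235–261), top inside the cheeks). The post is at (304,174) and the mark at (237,210). I'll pinch the post tangentially, turning the wrist by a half turn to stay inside joint 6's range.

{"op": "move_arm", "data": {
  "dp": [
    [-5, -2, 0],
    [-5, -2, 0],
    [-5, -2, 0],
    [-5, -2, 0],
    [-5, -2, 0],
    [-5, -2, 0],
    [-5, -2, 0],
    [-4, 0, 0],
    [-2, 0, 0],
    [0, 0, 0]
  ],
  "rotation": [
    [0, 0, -0.177],
    [0, 0, -0.177],
    [0, 0, -0.177],
    [0, 0, -0.177],
    [0, 0, -0.177],
    [0, 0, -0.177],
    [0, 0, -0.177],
    [0, 0, -0.177],
    [0, 0, -0.177],
    [0, 0, -0.177]
  ],
  "hand": [0.5, 0.5, 0.5, 0.5, 0.5, 0.5, 0.5, 0.5, 0.5, 0.5]
}}

```text
clock: 20.32
eef_pos: [460.5, 245.0, 219.6]
eef_rot: [-3.14, 0.001, 1.449]
wrist_force: [-0.4, -0.4, -0.7]
finger_gap: 47.0
finger_force: 0.0
```

{"op": "move_arm", "data": {
  "dp": [
    [0, 0, -20],
    [0, 0, -20],
    [0, 0, -20],
    [0, 0, -20],
    [0, 0, 0],
    [0, 0, 0],
    [0, 0, 0],
    [0, 0, 0]
  ],
  "rotation": [
    [0, 0, -0.177],
    [0, 0, -0.177],
    [0, 0, -0.177],
    [0, 0, -0.177],
    [0, 0, -0.177],
    [0, 0, -0.177],
    [0, 0, -0.177],
    [0, 0, 0]
  ],
  "hand": [0.5, 0.5, 0.5, 0.5, 0.5, 0.5, 0.5, 0.5]
}}

```text
clock: 21.32
eef_pos: [460.5, 245.0, 139.9]
eef_rot: [3.141, 0.002, 0.217]
wrist_force: [0.2, -0.5, -0.4]
finger_gap: 46.8
finger_force: 0.0
```

Descend to TCP z≈35 and close gently on the post.

{"op": "move_arm", "data": {
  "dp": [
    [0, 0, -25],
    [0, 0, -25],
    [0, 0, -25],
    [0, 0, -15],
    [0, 0, -10],
    [0, 0, -5],
    [0, 0, 0]
  ],
  "rotation": [
    [0, 0, 0],
    [0, 0, 0],
    [0, 0, 0],
    [0, 0, 0],
    [0, 0, 0],
    [0, 0, 0],
    [0, 0, 0]
  ],
  "hand": [0.5, 0.5, 0.5, 0.5, 0.5, 0.5, 0.5]
}}

```text
clock: 22.2
eef_pos: [460.9, 245.3, 36.4]
eef_rot: [-3.142, -0.0, 0.216]
wrist_force: [0.2, 0.0, 0.1]
finger_gap: 47.2
finger_force: 0.0
```

{"op": "move_arm", "data": {
  "dp": [
    [0, 0, 0],
    [0, 0, 0],
    [0, 0, 0],
    [0, 0, 0],
    [0, 0, 0],
    [0, 0, 0]
  ],
  "rotation": [
    [0, 0, 0],
    [0, 0, 0],
    [0, 0, 0],
    [0, 0, 0],
    [0, 0, 0],
    [0, 0, 0]
  ],
  "hand": [0.3, 0.1, 0.1, 0.1, 0.1, 0.1],
  "newtons": 15
}}

```text
clock: 22.95
eef_pos: [460.8, 245.1, 36.4]
eef_rot: [3.141, -0.0, 0.216]
wrist_force: [-1.2, -2.1, 4.0]
finger_gap: 15.6
finger_force: 15.0
```

```bash
python3 - <<'E'
from h import *
s=manip.read_state();p=s["eef_pos"];C=np.array([522.5,259.]);y=0.08
d=p[:2]-C;f=np.arctan2(d[1],d[0]);r=np.hypot(*d)
print(p.round(1),s["finger_gap"],s["finger_force"],"r",r,"val",f+np.pi-y)
f1=y+1.25-np.pi;n=10;fs=np.linspace(f,f1,n+1)
P=C+64*np.c_[np.cos(fs),np.sin(fs)];P[0]=p[:2]
print(np.diff(P,axis=0).round(1),np.diff(fs)[0],P[-1])
E
```

```text
[460.8 245.1  36.4] 15.56292299757193 15.00042513012886 r 63.18841877941594 val 0.14102660300485775
[[ 1.1 -7. ]
 [ 2.7 -6.6]
 [ 3.4 -6.2]
 [ 4.1 -5.8]
 [ 4.7 -5.3]
 [ 5.2 -4.8]
 [ 5.7 -4.2]
 [ 6.2 -3.5]
 [ 6.5 -2.8]
 [ 6.8 -2.1]] 0.11089733969951432 [507.23753258 196.84650381]
```

{"op": "move_arm", "data": {
  "dp": [
    [1.5, -7, 0],
    [2.5, -6.5, 0],
    [3.5, -6, 0],
    [4, -6, 0],
    [4.5, -5.5, 0],
    [5, -5, 0],
    [6, -4, 0],
    [6, -3.5, 0],
    [6.5, -3, 0],
    [0, 0, 0]
  ],
  "rotation": [
    [0, 0, 0.11],
    [0, 0, 0.11],
    [0, 0, 0.11],
    [0, 0, 0.11],
    [0, 0, 0.11],
    [0, 0, 0.11],
    [0, 0, 0.11],
    [0, 0, 0.11],
    [0, 0, 0.11],
    [0, 0, 0]
  ],
  "hand": [0.1, 0.1, 0.1, 0.1, 0.1, 0.1, 0.1, 0.1, 0.1, 0.1]
}}

```text
clock: 24.2
eef_pos: [501.0, 199.3, 36.4]
eef_rot: [3.141, -0.002, 1.207]
wrist_force: [3.5, 4.4, 0.0]
finger_gap: 15.7
finger_force: 15.0
```

```bash
cat > cv.py <<'E'
from h import *
s=manip.read_state();p=s["eef_pos"];d=p[:2]-[522.5,259.]
print("r",np.hypot(*d),"val",np.arctan2(d[1],d[0])+np.pi-.08,"to go",np.array([507.2,196.8])-p[:2])
E
python3 cv.py
```

```text
r 63.46214576400491 val 1.1452543398558923 to go [ 6.19505258 -2.48897372]
```

{"op": "move_arm", "data": {
  "dp": [
    [4, -1.5, 0],
    [2, -0.5, 0],
    [0, 0, 0],
    [0, 0, 0]
  ],
  "rotation": [
    [0, 0, 0.07],
    [0, 0, 0.04],
    [0, 0, 0],
    [0, 0, 0]
  ],
  "hand": [0.1, 0.1, 0.1, 0.1]
}}

```text
clock: 24.7
eef_pos: [506.5, 197.6, 36.4]
eef_rot: [3.141, -0.002, 1.315]
wrist_force: [0.4, 5.8, 0.7]
finger_gap: 15.7
finger_force: 15.0
```

```bash
python3 cv.py
```

```text
r 63.47538810217138 val 1.2364201338011331 to go [ 0.67305612 -0.7672207 ]
```

{"op": "move_arm", "data": {
  "dp": [
    [0, 0, 0],
    [0, 0, 0],
    [0, 0, 0],
    [0, 0, 0],
    [0, 0, 15],
    [0, 0, 30],
    [0, 0, 40],
    [0, 0, 40],
    [0, 0, 40],
    [0, 0, 0]
  ],
  "rotation": [
    [0, 0, 0],
    [0, 0, 0],
    [0, 0, 0],
    [0, 0, 0],
    [0, 0, 0],
    [0, 0, 0],
    [0, 0, 0],
    [0, 0, 0],
    [0, 0, 0],
    [0, 0, 0]
  ],
  "hand": [0.3, 0.5, 0.5, 0.5, 0.5, 0.5, 0.5, 0.5, 0.5, 0.5]
}}

```text
clock: 25.95
eef_pos: [507.4, 197.1, 205.3]
eef_rot: [3.136, -0.003, 1.316]
wrist_force: [0.5, -0.3, -0.6]
finger_gap: 46.9
finger_force: 0.0
```

```bash
python3 - <<'E'
from h import *
c=wrist();save(c,"w6");np.savez("w6.npz",**{k:c[k] for k in("image","R","t","fx","fy","cx","cy")})
E
```

```text
(no output)
```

View pics/w6.png

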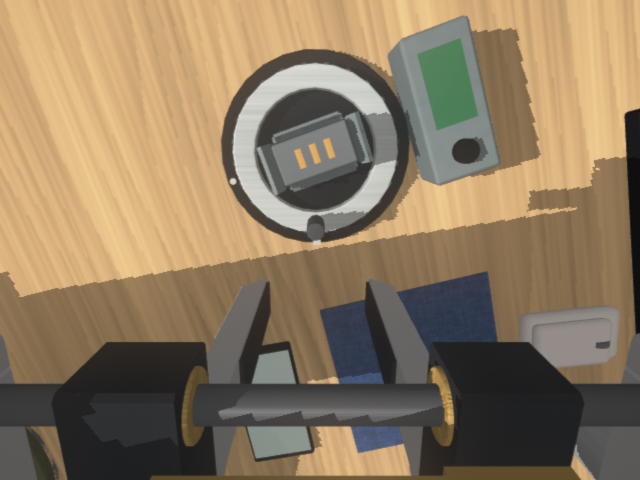

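The post (316,228) lines up radially with the mark (317,241) and the ring centre (316,146). The battery is still seated and the gripper is clear, so I'm handing it in.

```bash
python3 -c "
from cell import manip
print(manip.sign_off())"
```

```text
the job is handed in; nothing more can be done
None
```

I seated the thick battery in the tester's socket and turned the collar to about 1.24 rad (target 1.25), with the post lined up with the locked mark and the gripper clear. I handed the job in at about 26 s; the hand-in returned no verdict.

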